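# Open the roller shutter of an impact tester and fire its spring striker

## Task

Raise the roller shutter of the impact tester by the bar on its front edge until it stays open on its own when you let go. Then draw the spring striker back by its upright handle until the sear catches and it stays cocked with nothing touching it, and press the trip pad down to fire it at the test plate. Leave the shutter open and the loose things on the bench undisturbed.

Things in the scene. Friction and masses are not known exactly. Their poses are not given: they have to be found in the camera images.
- track_axis (a point): Mid-point of the axis of the curved shutter tracks, 60 mm above the bench: the frame of the impact tester, a grey machine 345 mm deep, 325 wide, 230 high with half-round cheeks, fixed to the bench; place varies, yaw within 0.25 rad. x points to its rear (front faces -x), y to the left of one standing in front (robot's side) and facing it, z up. All offsets below are in this frame.
- sill_mid (a point): Middle of the top of the machine's front sill (x = -163 mm, level with the track axis; the sill is 18 mm deep in x, down to the bench). The side cheeks stand at y = -163..-151 and 151..163 mm with a half-round edge of 170 mm radius about the track axis. With the shutter up the machine is open above and in front.
- bar_mid (a point): Middle of the shutter's round steel bar handle: 14 mm thick, 150 mm along y, held by 12 mm stems at its ends; 33 mm clear between bar and slats. Shut: at the front, x = -195, z = +34 mm. Rising, it runs up and back on a circle of 198 mm radius about the track axis to just behind the top, x = +34, z = +195 mm. Push it up from below with a fingertip, or pinch it.
- shutter (a joint): Angle of the slatted aluminium shutter along its tracks, rad: 0 shut, 1.57 fully open at the stop. 0.7 to 1.05 kg, heavy at the bar; 4 to 9 N lift it at the bar. Let go before about 1.05 rad it falls shut; past about 1.2 rad it rolls on open by its own weight (damped, about 1 s) and stays.
- handle_mid (a point): Point in the striker's upright black handle plate (30 mm in x, 10 mm in y; its top is 20 mm above this point, and it stands on a 46 x 36 mm steel carriage whose top is 51 mm below it). Behind the shutter at x = -90, y = -30, z = +75 mm with the striker at rest. On its -y side the test plate and anvil begin at y = -99 mm, up to z = +54 mm; clear above.
- striker (a joint): Travel of the striker along +y, m: 0 at rest, hammer head on the test plate. Spring: 4.5 N at 0, 14.5 N at the end stop at 0.055. The sear springs up behind it just past 0.050 (draw it to 0.0525 or to the stop) and then holds it at 0.050; let go before that, it flies back.
- pad_top (a point): Middle of the top of the trip pad of the sear, a black pad 48 mm in x, 36 mm in y, 12 mm thick on an upright steel rod, at x = -90, y = +97, z = +78 mm when up.
- sear (a joint): How far the sear and its pad are pushed down, m: 0 up (sprung), 0.010 fully down. About 3 N to start, 5 to 6 N with the cocked striker resting on it. The striker is released at about 0.005 to 0.0075. It springs up again when let go.
- meter: Bystander: loose grey multimeter, 180 x 85 x 47 mm, lying; origin at the middle of its underside.
- flask: Bystander: loose white plastic bottle, 60 mm diameter, 150 mm tall, standing; origin at the middle of its underside.
- handset: Bystander: loose black phone, 150 x 75 x 10 mm, lying; origin at the middle of its underside.
- pot: Bystander: loose clear plastic beaker, 74 mm diameter, 95 mm tall, standing; origin at the middle of its underside.

How it is judged:
By the outcome, as a careful person would: the job done as asked, in the order asked, and still so for the second after the job is handed in, with the robot touching nothing.
It also fails if it takes over 72 s, if anything falls off the work surface, if the arm or the gripper's body presses on something with over 40 N, if the wrist force passes 120 N, or if a joint passes its speed limit or range.

## Robot

A 7-joint arm with a two-finger parallel gripper is mounted at the origin on the work surface. World frame = base frame: x ahead of the robot, y to its left, z up, the work surface at z = 0. Lengths are in m, angles in rad, forces in N, time in s.
With the tool pointing down it reaches from about 0.35 to 0.9 m from the base axis. Payload 8.1 kg.
Tool frame: the origin (TCP) lies on the mounting face of the last link; the fingertips stand 178 mm ahead of it and the grasp point (between the pads) lies 159 mm ahead of it (tip_reach is the distance from the TCP to the fingertips, in m); x points along the fingers, y is the direction in which the jaws open and shut, and the axes are right-handed (so a half turn about x gives the same grasp; the last joint's range is limited). The gripper opens to 92 mm and grips with 3 to 60 N. Pads are 19 mm wide; open, the fingers measure 130 mm over their backs; the gripper's body (75 mm by 190 mm) begins 47 mm behind the grasp point.
Start: joints at [1.186, 0.434, 0.025, 1.573, -0.012, 1.134, -0.075], TCP at [0.174, -0.6, 0.405] pointing down, gripper open.
Joint ranges: [-2.62, 2.62], [-0.44, 2.09], [-1.27, 1.32], [0.08, 2.57], [-1.32, 4.46], [0.12, 2], [-2.74, 2.74]. Speed limits (rad/s): [2.22, 2.22, 3.01, 3.01, 3.14, 3.14, 3.14].

## Interface

Orientations are given as a unit quaternion [x, y, z, w].
In Python, from bench import * gives the robot as it stands. Calls block until the motion is done:
- move_to(position, orientation): joint-space move of the TCP to a pose.
- move_linear(position, orientation=None, speed=0.15): straight line of the TCP; orientation=None keeps the orientation; speed is the mean speed in m/s.
- goto_joints(angles): joint-space move.
- command_gripper(opening, grip_force=None): opening from 0.0 (shut) to 1.0 (fully open); grip_force is the grip in N (None keeps the last); returns when the fingers have stopped.
- pause(seconds).
- ik(position, orientation): joint angles nearest the present ones, or None.
- sense(): the state.
- grab_frame(name): name is "side" or "top"; returns the picture (384x512x3 uint8, red, green, blue); there is no depth.
- get_calibration(name): a dict with "mtx" (3x3 intrinsics, pixels), "R" (3x3) and "t" (3): a world point X has camera coordinates R X + t. Camera axes: x right, y down, z forward; pixel columns grow to the right and rows downward; lengths in m; the calibration is good to about 2 mm. A picture is of the moment at which its call begins. get_calibration takes no time and is no camera call.
A pose or a line that the arm cannot do raises Unreachable and nothing moves.
- close_job(): hands the job in, once; it reports no verdict.
Trained networks look in the newest picture that a camera, given by its name, has taken for a name from the list of things; names that differ only in an ending like _2 or _b are one class to them, and where a whole thing is asked for, a point or a joint stands for the part that bears it (a point fixed in the world has none). Each returns a list of dicts, best first, with "score" (0 to 1); they miss things now and then, are a little off and sometimes report something else, mostly with a low value. They report only what shows in the picture. A call takes as long as a camera call.
- recognise(camera, query): "extent" ([left, top, width, height] in pixels, round what is visible of it).
- cut_out(camera, query): "mask" (384x512 bool, what is visible of it) and "extent" ([left, top, width, height] in pixels, round what is visible of it).
- mark_of(camera, query): "point" ([column, row] in pixels: a listed point, or the origin of a listed thing).
The state is a dict: "t": time; "q": joint angles; "joint_vel": joint speeds; "joint_torque": joint torques, N m; "tool_pos": TCP position; "orientation": TCP orientation; "ft_force": force on the tool from outside, world axes, zero at the start; "ft_torque": the same for the moment, N m; "grip_width": opening from 0.0 (shut) to 1.0 (fully open).
Only numpy, scipy, OpenCV 4.12 (cv2) and the standard library are available. Lean on these libraries where they do the work, as an engineer would, in place of code of your own. Each camera call takes 0.05 s, during which the arm holds its last target.

## Working session

There is one attempt and no reset: what is moved stays moved. The work goes in short steps, each a Python script; the robot and the scene stay as the last script left them, time stands still between calls to the robot, and variables do not carry over. Pictures are saved under pics/ and viewed, and the job is handed in when it is done.

```bash
ls; mkdir -p pics
python3 - <<'E'
from bench import *
import cv2,numpy as np
s=sense();print(s['t'],s['tool_pos'],s['orientation'],s['ft_force'])
for n in("side","top"):
    f=grab_frame(n);cv2.imwrite(f"pics/{n}0.png",f[:,:,::-1])
    c=get_calibration(n);print(n,c['mtx'].round(1).tolist(),c['R'].round(4).tolist(),c['t'].round(4).tolist())
    for q in("track_axis","sill_mid","bar_mid","handle_mid","pad_top","meter","flask","handset","pot"):
        print(q,[(round(d['score'],2),np.round(d['point'],1).tolist()) for d in mark_of(n,q)[:2]])
E
```

```text
pics
0.0 [ 0.17371235 -0.6001247   0.40395358] [-0.69996888 -0.09983475  0.70023291 -0.09874442] [-0.10018168 -0.62958549 -0.14973792]
side [[430.6, 0.0, 256.7], [0.0, 430.6, 189.0], [0.0, 0.0, 1.0]] [[-0.7056, 0.7085, -0.0047], [0.6798, 0.6751, -0.2865], [-0.1999, -0.2054, -0.9581]] [0.3883, -0.3581, 1.6698]
track_axis [(0.92, [234.0, 230.8])]
sill_mid [(0.55, [270.8, 198.8]), (0.36, [236.2, 228.1])]
bar_mid [(0.93, [274.0, 189.8])]
handle_mid []
pad_top []
meter []
flask [(0.69, [334.1, 314.1])]
handset [(0.78, [207.8, 81.8])]
pot [(0.85, [376.2, 249.3])]
top [[373.9, 0.0, 253.2], [0.0, 373.9, 190.7], [0.0, 0.0, 1.0]] [[-0.0217, -0.9997, 0.0105], [-0.995, 0.0205, -0.0978], [0.0975, -0.0126, -0.9952]] [0.0101, 0.5596, 1.2271]
track_axis [(0.93, [233.7, 149.3])]
sill_mid [(0.59, [230.1, 195.7])]
bar_mid [(0.88, [237.8, 205.6]), (0.67, [117.4, 167.2])]
handle_mid []
pad_top [(0.16, [235.2, 195.9])]
meter [(0.69, [388.4, 164.9])]
flask [(0.55, [114.5, 166.8])]
handset [(0.91, [388.8, 251.3])]
pot [(0.71, [121.7, 239.7])]
```

View pics/side0.png

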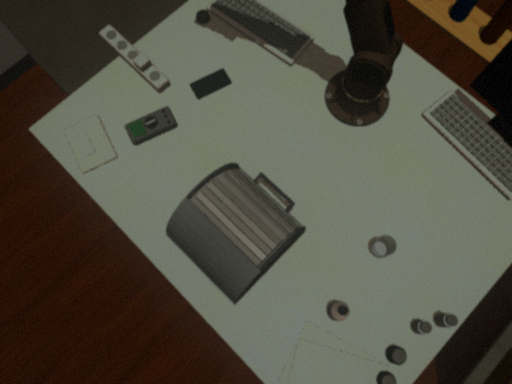

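View pics/top0.png

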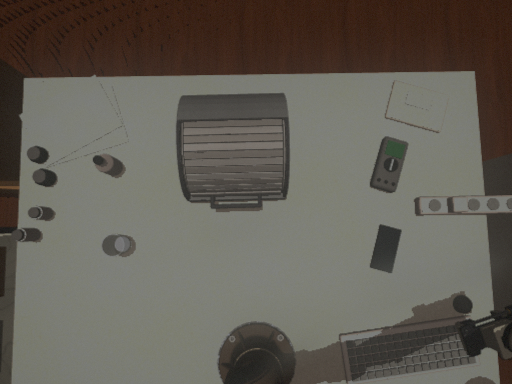

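```bash
cat > h.py <<'E'
import numpy as np, cv2
from bench import *
from scipy.spatial.transform import Rotation as Rn
def proj(n,X):
    c=get_calibration(n);p=np.asarray(X)@c['R'].T+c['t'];p=p@c['mtx'].T;return p[:,:2]/p[:,2:]
def W(P,X):
    x,y,a=P;X=np.atleast_2d(X);c,s=np.cos(a),np.sin(a)
    return np.c_[x+c*X[:,0]-s*X[:,1],y+s*X[:,0]+c*X[:,1],0.06+X[:,2]]
E
cat > fit.py <<'E'
from h import *
from scipy.optimize import least_squares
pts={'ta':(0,0,0),'bar':(-.195,0,.034)}
obs=[('side','ta',(234,230.8),1),('side','bar',(274,189.8),1),('top','ta',(233.7,149.3),1),('top','bar',(237.8,205.6),1)]
f=lambda P:np.concatenate([(proj(n,W(P,pts[k]))[0]-o)*w for n,k,o,w in obs])
r=least_squares(f,[.6,0,0]);P=r.x;print(P,r.fun.round(1))
np.save('P.npy',P)
for n,(x0,y0,x1,y1) in dict(side=(150,150,320,310),top=(160,80,310,225)).items():
    im=cv2.imread(f'pics/{n}0.png')[y0:y1,x0:x1];k=4 if n=='top' else 3
    im=cv2.convertScaleAbs(cv2.resize(im,None,fx=k,fy=k,interpolation=cv2.INTER_CUBIC),alpha=1.6)
    def dl(X,c):
        p=((proj(n,W(P,X))-[x0,y0]+.5)*k);cv2.polylines(im,[p.round().astype(int)],False,c,1)
    th=np.linspace(0,np.pi,40)
    for y in(-.163,.163):
        dl(np.c_[-.17*np.cos(th),0*th+y,.17*np.sin(th)],(0,255,0))
    dl([(-.195,-.075,.034),(-.195,.075,.034)],(0,0,255))
    cv2.imwrite(f'pics/{n}_fit.png',im)
E
python3 fit.py
```

```text
[0.70480752 0.05576138 0.02863272] [ 2.1 -0.1  1.3 -2.1  1.3 -2.9 -0.4 -0.9]
```

View pics/side_fit.png

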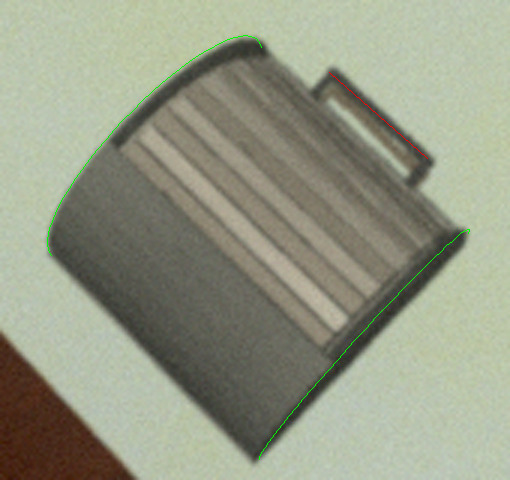

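View pics/top_fit.png

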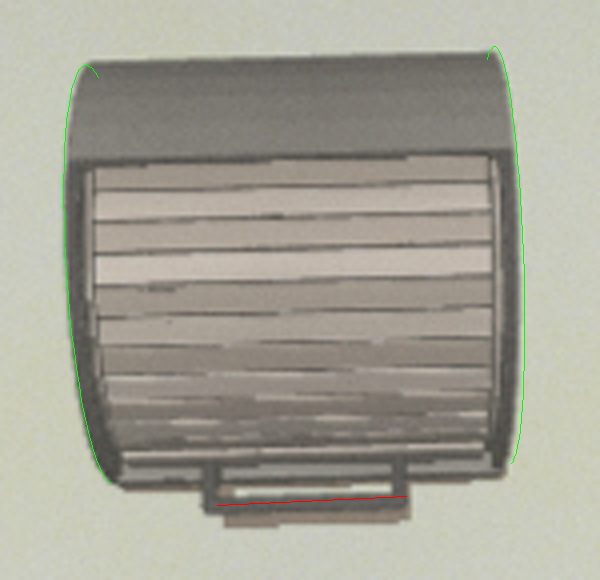

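```bash
cat > fit2.py <<'E'
from h import *
from scipy.optimize import least_squares
T=lambda x,y:(x/4+160-.5,y/4+80-.5); S=lambda x,y:(x/3+150-.5,y/3+150-.5)
obs=[('side',(0,0,0),(234,230.8),.5),('side',(-.195,0,.034),(274,189.8),1),('top',(0,0,0),(233.7,149.3),.5),('top',(-.195,0,.034),(237.8,205.6),1),
('top',(-.195,.075,.034),T(209,508),1),('top',(-.195,-.075,.034),T(406,503),1),('side',(-.195,-.075,.034),S(334,77),1),('side',(-.195,.075,.034),S(427,161),1)]
f=lambda P:np.concatenate([(proj(n,W(P,k))[0]-o)*w for n,k,o,w in obs])
r=least_squares(f,[.6,0,0]);print(r.x,r.fun.round(1));np.save('P.npy',r.x)
E
python3 fit2.py
cat >> h.py <<'E'
P=np.load('P.npy')
def ori(pitch,jaw='y'):   # pitch: downward angle rad
    d=np.array([np.cos(pitch),0,-np.sin(pitch)]);y=np.array([0,1.,0]);z=np.cross(d,y)
    M=np.c_[d,y,z] if jaw=='y' else np.c_[d,z,-y]
    R=Rn.from_euler('z',P[2])*Rn.from_matrix(M)
    return R
def tcp(m,R,reach):  # machine-frame point m for the tool point `reach` ahead of TCP
    return W(P,m)[0]-R.apply([reach,0,0])
def st(tag=''):
    s=sense();print(tag,'t',round(s['t'],2),'p',s['tool_pos'].round(4) if hasattr(s['tool_pos'],'round') else s['tool_pos'],'f',np.round(s['ft_force'],1),'g',round(s['grip_width'],3));return s
TIP=.178;GR=.159
def barpush(th,ph,off,dep=.015):
    """tip point when finger (half thick .0095) is below the bar; off = extra gap"""
    bar=np.array([-.198*np.cos(th+.1726),0,.198*np.sin(th+.1726)])
    d=np.array([np.cos(ph),0,-np.sin(ph)]);n=np.array([np.sin(ph),0,np.cos(ph)])
    return bar+d*dep-n*(.007+.0095+off)
E
python3 - <<'E'
from h import *
for ph in(.6,.785,1.0):
  for sgn in(0,1):
    R=ori(ph)*Rn.from_euler('x',np.pi*sgn)
    q=R.as_quat()
    for nm,m,r in [('bar0',barpush(0,ph,.02),TIP),('bar1',barpush(1.35,ph,0),TIP),('h',(-.09,-.03,.075),GR),('h2',(-.09,.025,.075),GR),('pad',(-.1,.097,.068),TIP)]:
        j=ik(tcp(m,R,r),q);print(ph,sgn,nm,None if j is None else np.round(j,2))
E
```

```text
[0.70446655 0.05530588 0.0120313 ] [ 1.  -0.1  2.  -1.6  0.7 -1.4 -1.3 -0.8  1.  -0.9 -0.8 -1.2 -0.7 -1.5
  0.3 -0.2]
0.6 0 bar0 None
0.6 0 bar1 [ 0.56  0.51 -1.05  2.22  2.17  0.72 -0.57]
0.6 0 h [ 0.57  0.77 -1.07  2.46  2.46  1.09 -0.76]
0.6 0 h2 [ 0.41  0.78 -1.07  2.44  2.35  1.18 -0.8 ]
0.6 0 pad [ 0.18  0.76 -1.07  2.44  2.2   1.29 -0.88]
0.6 1 bar0 None
0.6 1 bar1 [ 0.16  0.34 -0.52  2.25  2.38  0.53  2.23]
0.6 1 h [ 0.57  0.77 -1.07  2.46  2.46  1.09  2.38]
0.6 1 h2 [ 0.29  0.68 -0.89  2.45  2.4   1.08  2.21]
0.6 1 pad [ 0.06  0.67 -0.89  2.45  2.22  1.18  2.15]
0.785 0 bar0 None
0.785 0 bar1 [ 0.05  0.28 -0.36  2.12  1.66  0.26 -0.22]
0.785 0 h [ 0.6   0.64 -1.06  2.33  2.16  0.76 -0.55]
0.785 0 h2 [ 0.46  0.65 -1.06  2.32  2.08  0.85 -0.58]
0.785 0 pad [ 0.35  0.73 -1.22  2.31  1.94  1.08 -0.57]
0.785 1 bar0 None
0.785 1 bar1 [-0.93  0.33  0.88  2.19  4.33  0.14  0.15]
0.785 1 h [ 0.35  0.49 -0.7   2.35  2.35  0.59  2.31]
0.785 1 h2 [ 0.07  0.46 -0.52  2.35  2.28  0.59  2.21]
0.785 1 pad [-0.42  0.4  -0.16  2.37  2.2   0.54  2.07]
1.0 0 bar0 [ 0.47  0.58 -1.05  2.51  1.96  0.74 -0.63]
1.0 0 bar1 [ 0.47  0.41 -0.89  1.9   0.95  0.59  0.58]
1.0 0 h [ 0.    0.37 -0.22  2.21  1.58  0.17 -0.13]
1.0 0 h2 [-0.18  0.37 -0.16  2.2   1.5   0.22 -0.17]
1.0 0 pad [-0.2   0.37 -0.34  2.19  1.39  0.38 -0.18]
1.0 1 bar0 [ 0.06  0.41 -0.51  2.54  2.24  0.49  2.17]
1.0 1 bar1 [ 0.08  0.3  -0.36  1.93  0.58  0.43 -2.27]
1.0 1 h None
1.0 1 h2 None
1.0 1 pad None
```

Run:
```python
from h import *
s=sense();print(Rn.from_quat(s['orientation']).as_matrix().round(2).tolist())
for ph in(1.0,1.1,1.2,1.3):
  for sgn in(0,1):
    R=ori(ph)*Rn.from_euler('x',np.pi*sgn);q=R.as_quat()
    for nm,p in [('pre',[.4,.055,.4]),('bar0',tcp(barpush(0,ph,.02),R,TIP)),('bar1',tcp(barpush(1.35,ph,0),R,TIP)),('h',tcp((-.09,-.03,.075),R,GR))]:
        j=ik(p,q);print(ph,sgn,nm,np.round(p,3),None if j is None else np.round(j,2))
```

```text
[[0.0, 0.28, -0.96], [-0.0, -0.96, -0.28], [-1.0, 0.0, 0.0]]
1.0 0 pre [0.4   0.055 0.4  ] [ 0.85 -0.   -1.14  2.25  0.4   0.37  0.96]
1.0 0 bar0 [0.391 0.052 0.211] [ 0.47  0.58 -1.05  2.51  1.96  0.74 -0.63]
1.0 0 bar1 [0.593 0.054 0.386] [ 0.47  0.41 -0.89  1.9   0.95  0.59  0.58]
1.0 0 h [0.529 0.023 0.269] [ 0.    0.37 -0.22  2.21  1.58  0.17 -0.13]
1.0 1 pre [0.4   0.055 0.4  ] [ 0.45 -0.02 -0.76  2.27  0.41  0.37 -2.21]
1.0 1 bar0 [0.391 0.052 0.211] [ 0.06  0.41 -0.51  2.54  2.24  0.49  2.17]
1.0 1 bar1 [0.593 0.054 0.386] [ 0.08  0.3  -0.36  1.93  0.58  0.43 -2.27]
1.0 1 h [0.529 0.023 0.269] None
1.1 0 pre [0.4   0.055 0.4  ] [ 0.61  0.01 -0.91  2.21  0.29  0.49  1.06]
1.1 0 bar0 [0.403 0.052 0.223] [ 0.51  0.54 -1.06  2.43  1.71  0.63 -0.36]
1.1 0 bar1 [0.606 0.054 0.396] [ 0.34  0.39 -0.72  1.82  0.65  0.65  0.85]
1.1 0 h [0.543 0.023 0.277] [ 0.3   0.44 -0.6   2.1   1.06  0.37  0.44]
1.1 1 pre [0.4   0.055 0.4  ] [ 0.9   0.04 -1.2   2.2   0.34  0.49 -2.11]
1.1 1 bar0 [0.403 0.052 0.223] [-0.34  0.33  0.01  2.49  2.33  0.19  2.09]
1.1 1 bar1 [0.606 0.054 0.396] [ 0.25  0.
[... 589 characters left out ...]
 0.42 -0.67  1.73  0.51  0.77 -2.16]
1.2 1 h [0.557 0.024 0.283] [ 0.09  0.41 -0.32  2.04  0.5   0.39 -2.17]
1.3 0 pre [0.4   0.055 0.4  ] [ 0.64  0.08 -0.96  2.13  0.22  0.72  1.12]
1.3 0 bar0 [0.431 0.052 0.241] [ 0.4   0.44 -0.83  2.27  1.    0.49  0.36]
1.3 0 bar1 [0.635 0.054 0.41 ] [ 0.36  0.49 -0.8   1.62  0.54  0.95  0.98]
1.3 0 h [0.572 0.024 0.288] [ 0.43  0.54 -0.79  1.92  0.74  0.67  0.8 ]
1.3 1 pre [0.4   0.055 0.4  ] [ 0.61  0.07 -0.93  2.13  0.21  0.72 -2.01]
1.3 1 bar0 [0.431 0.052 0.241] [-0.15  0.32 -0.15  2.32  0.46  0.27 -2.27]
1.3 1 bar1 [0.635 0.054 0.41 ] [ 0.25  0.45 -0.61  1.63  0.42  0.91 -2.07]
1.3 1 h [0.572 0.024 0.288] [ 0.16  0.45 -0.41  1.94  0.42  0.55 -2.08]
```

Run:
```python
from h import *
ph=1.1;R=ori(ph);q=R.as_quat()
command_gripper(0.0,20);st('closed')
move_to([.36,.052,.38],q);s=st('pre');print(np.round(s['q'],2))
for dep,off in((-.06,.014),(.017,.014)):
    move_linear(tcp(barpush(0,ph,off,dep),R,TIP),q,speed=.15);s=st();print(np.round(s['q'],2))
for n in("side","top"):
    f=grab_frame(n)
    x0,y0,w,h,k=((150,80,200,150,3) if n=='side' else (160,150,200,150,4))
    f=cv2.convertScaleAbs(cv2.resize(f[y0:y0+h,x0:x0+w],None,fx=k,fy=k,interpolation=cv2.INTER_CUBIC),alpha=1.6)
    cv2.imwrite(f"pics/{n}1.png",f[:,:,::-1])
```

```text
closed t 2.44 p [ 0.1738 -0.6004  0.4047] f [ 0.5  0.2 -0.5] g 0.003
pre t 4.93 p [0.3604 0.0515 0.3801] f [-0.1 -0.3 -0.6] g 0.006
[ 0.62 -0.06 -0.9   2.31  0.2   0.42  1.13]
 t 5.94 p [0.3745 0.0514 0.2925] f [1.1 1.4 0.8] g 0.008
[ 0.36  0.18 -0.78  2.43  1.17  0.32  0.12]
 t 6.7 p [0.4092 0.0516 0.2241] f [ 0.5  0.1 -1.1] g 0.007
[ 0.27  0.42 -0.72  2.43  1.77  0.43 -0.45]
```

View pics/side1.png

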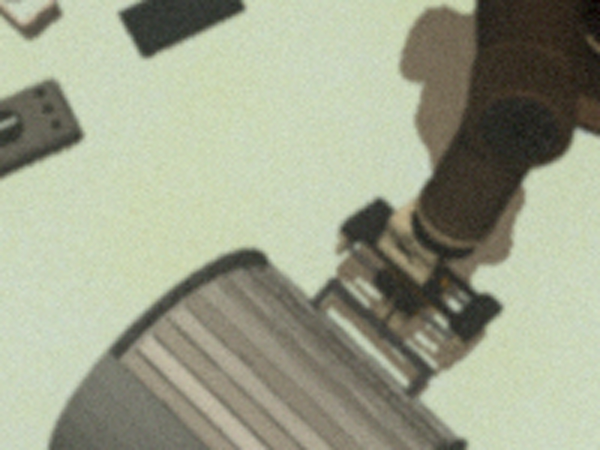

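View pics/top1.png

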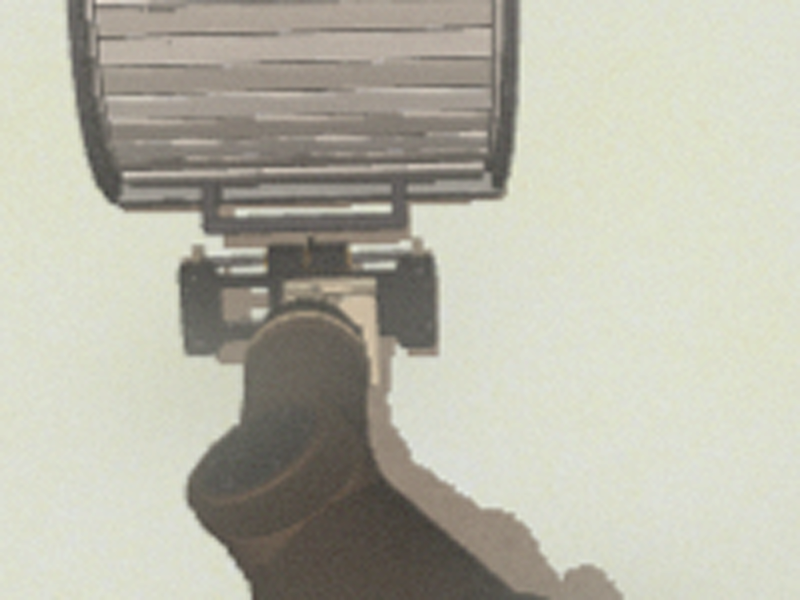

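Run:
```python
from h import *
ph=1.1;R=ori(ph);q=R.as_quat()
for off in(.006,.001):
    move_linear(tcp(barpush(0,ph,off,.017),R,TIP),q,speed=.08);s=st(off)
for th in(.06,.15,.3):
    move_linear(tcp(barpush(th,ph,-.001,.017),R,TIP),q,speed=.12);s=st(th)
print(np.round(s['q'],2))
f=grab_frame('side')
x0,y0,w,h,k=(150,80,200,150,3)
f=cv2.convertScaleAbs(cv2.resize(f[y0:y0+h,x0:x0+w],None,fx=k,fy=k,interpolation=cv2.INTER_CUBIC),alpha=1.6)
cv2.imwrite(f"pics/side2.png",f[:,:,::-1])
```

```text
0.006 t 7.05 p [0.4166 0.0519 0.228 ] f [ 0.3 -0.4 -0. ] g 0.007
0.001 t 7.3 p [0.4198 0.0517 0.2293] f [-5.5 -0.2  0.4] g 0.002
0.06 t 7.56 p [0.422  0.0514 0.2409] f [-11.6  -1.   -2.9] g 0.008
0.15 t 7.86 p [0.4266 0.0515 0.2578] f [-14.6  -0.4  -0.8] g 0.004
0.3 t 8.26 p [0.4395 0.052  0.2859] f [-8.9  0.6  0. ] g 0.005
[ 0.3   0.29 -0.69  2.31  1.17  0.36  0.19]
```

View pics/side2.png

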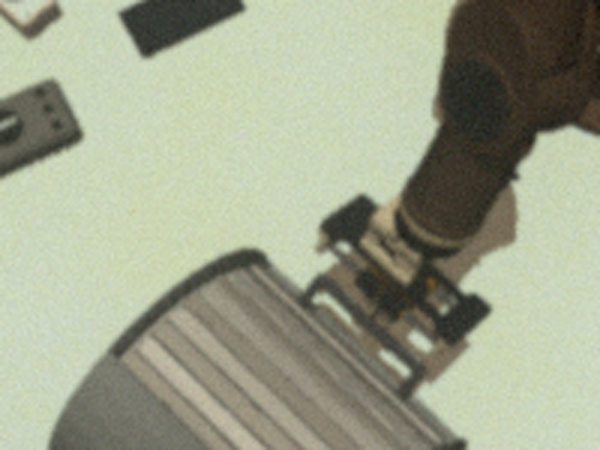

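Run:
```python
from h import *
for th in(0,.1,.2,.3,.4):
    b=barpush(th,0,-.0165,0)
    X=[(b[0],y,b[2]) for y in(-.075,.075)]
    print(th,((proj('side',W(P,X))-[150,80]+.5)*3).round().tolist())
f=grab_frame('top');cv2.imwrite('pics/top2.png',cv2.convertScaleAbs(cv2.resize(f[150:300,160:360],None,fx=4,fy=4),alpha=1.6)[:,:,::-1])
for c in('side','top'):
    print([(round(d['score'],2),np.round(d['point'],1)) for d in mark_of(c,'bar_mid')[:2]] if c=='top' or grab_frame('side') is not None else 0)
```

```text
0 [[332.0, 282.0], [428.0, 370.0]]
0.1 [[329.0, 280.0], [427.0, 369.0]]
0.2 [[326.0, 278.0], [424.0, 368.0]]
0.3 [[320.0, 278.0], [420.0, 369.0]]
0.4 [[314.0, 279.0], [415.0, 372.0]]
[(0.69, array([269.5, 189.1]))]
[(0.55, array([238.6, 197.9]))]
```

View pics/top2.png

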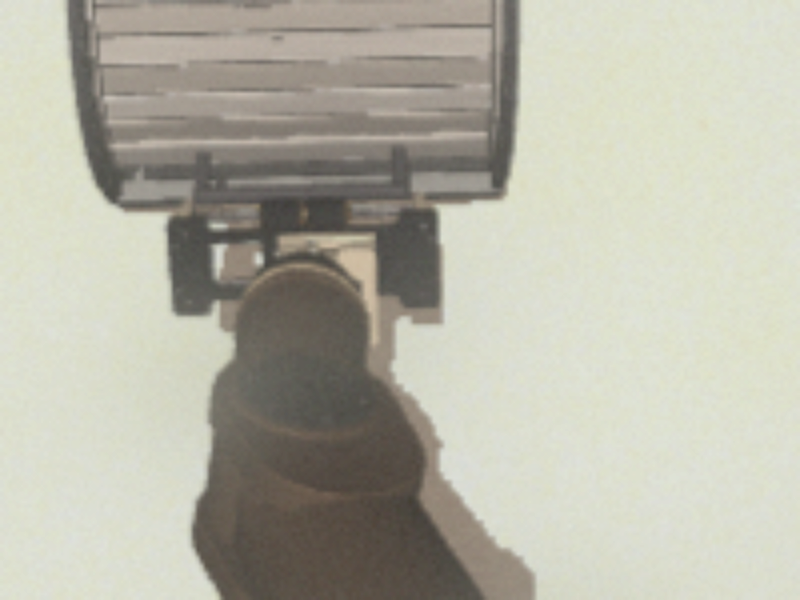

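Run:
```python
from h import *
ph=1.1;R=ori(ph);q=R.as_quat()
for th in(0,.2,.3,.4):print(th,proj('top',W(P,barpush(th,0,-.0165,0))).round(1))
for th in(.45,.6):
    move_linear(tcp(barpush(th,ph,-.001,.017),R,TIP),q,speed=.12);s=st(th)
grab_frame('top');print(mark_of('top','bar_mid')[:1],proj('top',W(P,barpush(.6,0,-.0165,0))).round(1))
for th in(.75,.9,1.05,1.2,1.3,1.38):
    move_linear(tcp(barpush(th,ph,-.001,.017),R,TIP),q,speed=.15);s=st(th)
f=grab_frame('top');cv2.imwrite('pics/top3.png',cv2.convertScaleAbs(cv2.resize(f[80:230,160:360],None,fx=4,fy=4),alpha=1.6)[:,:,::-1])
print(mark_of('top','bar_mid')[:1],proj('top',W(P,barpush(1.38,0,-.0165,0))).round(1))
```

```text
0 [[236.5 204.8]]
0.2 [[236.  200.6]]
0.3 [[235.7 197.5]]
0.4 [[235.4 193.8]]
0.45 t 8.91 p [0.4561 0.0523 0.3116] f [-3.   1.  -2.3] g 0.005
0.6 t 9.31 p [0.4756 0.0525 0.3342] f [-1.6  1.3 -2. ] g 0.005
[{'point': [238.1, 184.6], 'score': 0.65}] [[234.7 184.3]]
0.75 t 9.76 p [0.4981 0.0528 0.3541] f [-2.3  2.2 -0.6] g 0.007
0.9 t 10.11 p [0.5228 0.053  0.37  ] f [-0.8 -0.6  0. ] g 0.006
1.05 t 10.46 p [0.5495 0.0535 0.382 ] f [-0.  -0.9 -0.1] g 0.004
1.2 t 10.81 p [0.5779 0.0539 0.3899] f [0.2 0.1 0.4] g 0.007
1.3 t 11.09 p [0.5976 0.0541 0.3931] f [-0.4  0.9 -0.2] g 0.002
1.38 t 11.35 p [0.6135 0.0543 0.3941] f [-0.6  0.1  0.7] g 0.005
[{'point': [234.7, 118.5], 'score': 0.93}] [[232.5 132.4]]
```

View pics/top3.png

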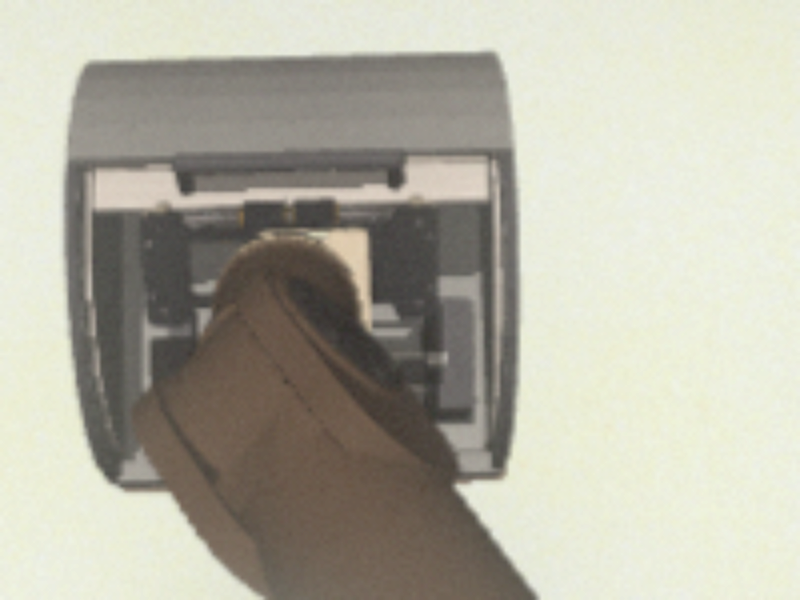

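Run:
```python
from h import *
ph=1.1;R=ori(ph);q=R.as_quat()
p=np.array(sense()['tool_pos'])-R.apply([.06,0,0]);move_linear(p,q,speed=.25)
R=ori(1.3);move_to([.36,-.22,.47],R.as_quat());s=st();print(np.round(s['q'],2))
for n in("side","top"):
    f=grab_frame(n)
    x0,y0,w,h,k=((150,150,200,150,4) if n=='side' else (160,80,200,150,4))
    f=cv2.convertScaleAbs(cv2.resize(f[y0:y0+h,x0:x0+w],None,fx=k,fy=k,interpolation=cv2.INTER_CUBIC),alpha=1.8)
    cv2.imwrite(f"pics/{n}4.png",f[:,:,::-1])
    for nm,m in(("handle_mid",(-.09,-.03,.075)),("pad_top",(-.09,.097,.078)),("bar_mid",(.034,0,.195)),("sill_mid",(-.163,0,0)),("track_axis",(0,0,0))):
        print(n,nm,[(round(d['score'],2),np.round(d['point'],1).tolist()) for d in mark_of(n,nm)[:2]],proj(n,W(P,m)).round(1))
```

```text
t 13.33 p [ 0.3604 -0.2197  0.4699] f [ 0.3  0.3 -0.7] g 0.005
[ 1.71  0.1  -1.26  1.95 -0.04  0.92  2.07]
side handle_mid [(0.53, [249.6, 198.4])] [[247.8 200.5]]
side pad_top [(0.72, [276.0, 225.6])] [[276.  226.8]]
side bar_mid [(0.84, [224.2, 225.3])] [[224.5 225.9]]
side sill_mid [(0.72, [271.2, 199.1]), (0.71, [248.5, 198.4])] [[269.3 197.3]]
side track_axis [(0.64, [249.9, 198.8]), (0.57, [336.7, 314.4])] [[236.  230.6]]
top handle_mid [(0.75, [244.5, 168.4]), (0.5, [385.9, 249.1])] [[244.8 169.7]]
top pad_top [(0.56, [203.1, 175.1])] [[203.4 170.9]]
top bar_mid [(0.6, [236.8, 120.3])] [[232.1 119.5]]
top sill_mid [(0.91, [232.9, 195.0])] [[236.6 195.7]]
top track_axis [(0.82, [236.3, 148.0]), (0.67, [233.6, 120.9])] [[235.1 146.5]]
```

View pics/side4.png

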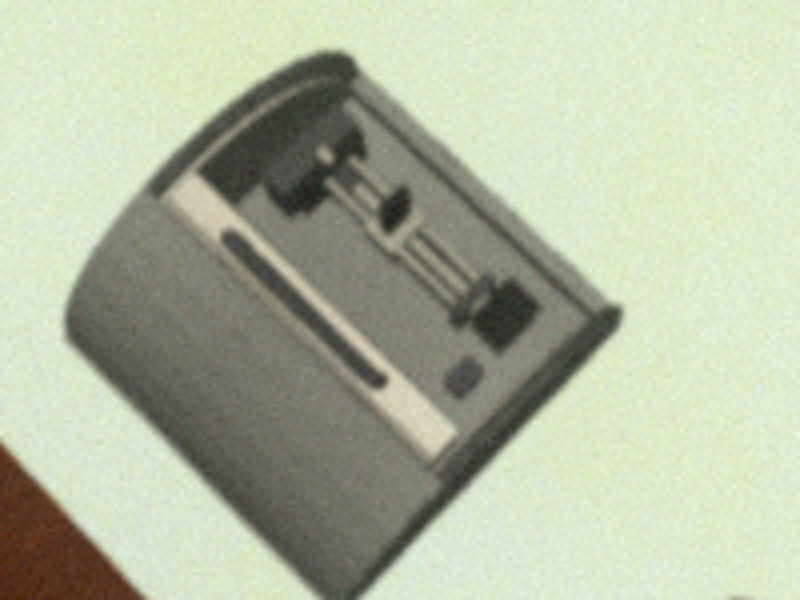

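View pics/top4.png

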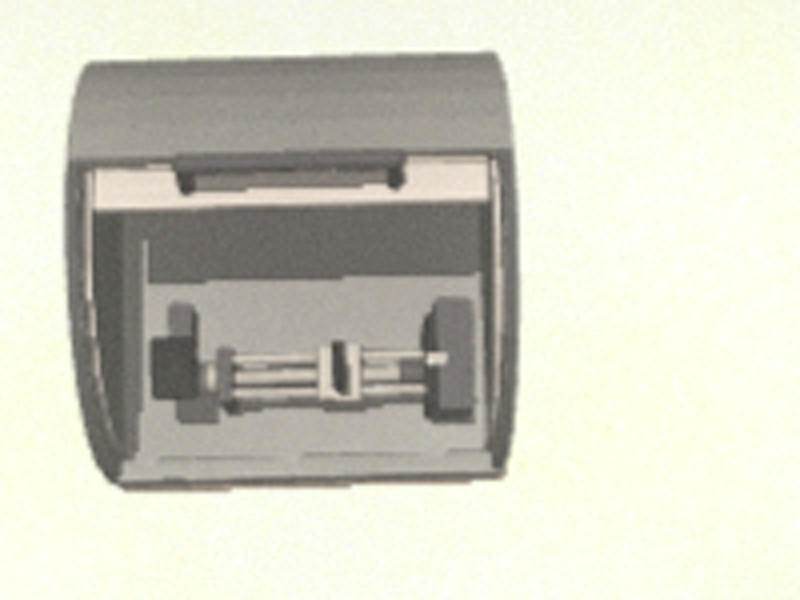

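Run:
```python
from h import *
command_gripper(.5,25)
R=ori(1.3);q=R.as_quat()
move_to(tcp((-.10,-.03,.22),R,GR),q);s=st();print(np.round(s['q'],2))
move_linear(tcp((-.09,-.03,.12),R,GR),q,speed=.15);s=st()
f=grab_frame('side');cv2.imwrite('pics/side5.png',cv2.convertScaleAbs(cv2.resize(f[130:280,150:350],None,fx=4,fy=4),alpha=1.8)[:,:,::-1])
f=grab_frame('top');cv2.imwrite('pics/top5.png',cv2.convertScaleAbs(cv2.resize(f[80:230,160:360],None,fx=4,fy=4),alpha=1.8)[:,:,::-1])
```

```text
t 16.2 p [0.5622 0.0224 0.4332] f [-0.2  0.1  0.1] g 0.503
[ 0.62  0.41 -1.02  1.76  0.53  0.96  0.99]
 t 17.02 p [0.5726 0.0237 0.3341] f [-0.3  0.2  0.7] g 0.498
```

View pics/side5.png

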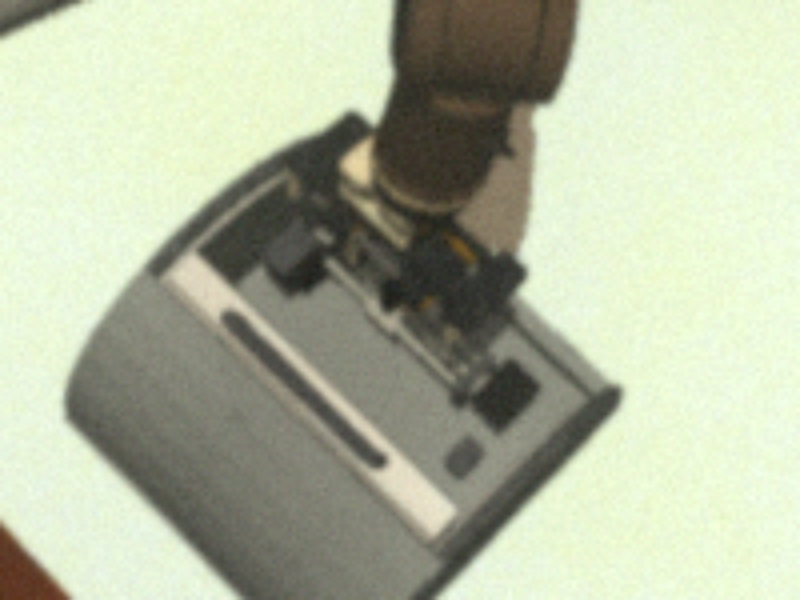

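View pics/top5.png

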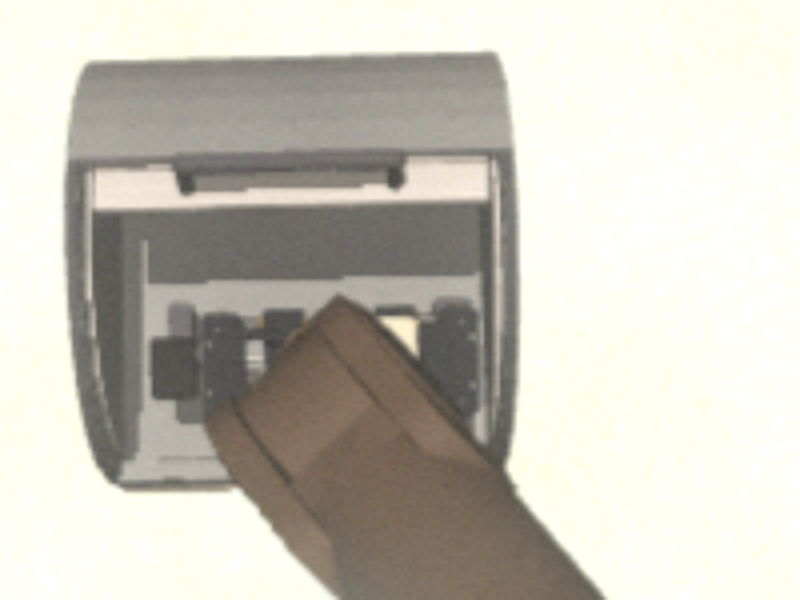

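Run:
```python
from h import *
R=ori(1.3);q=R.as_quat()
move_linear(tcp((-.09,-.03,.077),R,GR),q,speed=.1);s=st('down')
command_gripper(0,25);s=st('grip')
for d in(.01,.025,.04,.047,.050,.052,.0535):
    move_linear(tcp((-.09,-.03+d,.077),R,GR),q,speed=.06);s=st(d)
    if abs(s['ft_force'][1])>30: break
```

```text
down t 17.7 p [0.5724 0.0239 0.2904] f [ 1.2 -0.3  0.2] g 0.498
grip t 18.36 p [0.5722 0.0259 0.2904] f [ 1.9  7.5 -3.2] g 0.109
0.01 t 18.68 p [0.5724 0.0327 0.2904] f [-1.8 -5.4  6. ] g 0.106
0.025 t 19.07 p [0.5722 0.0469 0.2904] f [-2.3 -7.8  7. ] g 0.107
0.04 t 19.48 p [0.5721 0.0615 0.2904] f [-3.2 -9.5  6.7] g 0.106
0.047 t 19.74 p [0.5721 0.0682 0.2904] f [ -2.7 -10.5   8. ] g 0.107
0.05 t 19.99 p [0.5721 0.0707 0.2904] f [ -3.9 -10.9   9.4] g 0.108
0.052 t 20.24 p [0.5721 0.0724 0.2904] f [ -3.3 -12.3   9.2] g 0.107
0.0535 t 20.49 p [0.5721 0.0736 0.2904] f [ -4.3 -13.9  10.5] g 0.109
```

Run:
```python
from h import *
R=ori(1.3);q=R.as_quat()
for d in(.0555,.0575,.0595,.061,.0625,.064,.0655,.067):
    move_linear(tcp((-.09,-.03+d,.077),R,GR),q,speed=.05);s=st(d)
    if s['tool_pos'][1]>.0259+.0542 or s['ft_force'][1]<-19: break
for b in(.002,.004,.006,.008,.010):
    move_linear(tcp((-.09,-.03+d-b,.077),R,GR),q,speed=.05);s=st(('back',b))
    if s['ft_force'][1]>-3: break
```

```text
0.0555 t 20.74 p [0.5721 0.0756 0.2904] f [ -4.2 -13.7  10.5] g 0.106
0.0575 t 20.99 p [0.5721 0.0775 0.2904] f [ -3.7 -13.6  10.3] g 0.108
0.0595 t 21.24 p [0.572  0.0796 0.2904] f [ -3.5 -14.   10.8] g 0.109
0.061 t 21.49 p [0.572  0.081  0.2904] f [ -3.3 -14.   10.6] g 0.109
('back', 0.002) t 21.74 p [0.572  0.0789 0.2904] f [ -3.4 -13.2   9.6] g 0.11
('back', 0.004) t 21.99 p [0.572  0.0777 0.2904] f [ -3.  -11.5   8.1] g 0.111
('back', 0.006) t 22.24 p [0.5719 0.0771 0.2904] f [-0.7 -7.6  5.9] g 0.109
('back', 0.008) t 22.49 p [0.5719 0.0766 0.2904] f [ 0.3 -1.7  3.8] g 0.109
```

Run:
```python
from h import *
R=ori(1.3);q=R.as_quat()
command_gripper(.4);st('open')
p=np.array(sense()['tool_pos']);move_linear(p+[0,0,.10],q,speed=.2)
move_linear(p+[-.04,0,.15],q,speed=.2)
command_gripper(0,20)
R=ori(1.2);move_to([.36,-.15,.45],R.as_quat());s=st();print(np.round(s['q'],2))
for n in("side","top"):
    f=grab_frame(n)
    x0,y0,w,h,k=((150,130,200,150,4) if n=='side' else (160,80,200,150,4))
    f=cv2.convertScaleAbs(cv2.resize(f[y0:y0+h,x0:x0+w],None,fx=k,fy=k,interpolation=cv2.INTER_CUBIC),alpha=1.8)
    cv2.imwrite(f"pics/{n}6.png",f[:,:,::-1])
    for nm,m in(("handle_mid",(-.09,.02,.075)),("pad_top",(-.09,.097,.078))):
        print(n,nm,[(round(d['score'],2),np.round(d['point'],1).tolist()) for d in mark_of(n,nm)[:2]],proj(n,W(P,m)).round(1))
```

```text
open t 23.15 p [0.5717 0.0767 0.2902] f [-0.2 -0.1 -0.6] g 0.403
 t 26.19 p [ 0.3604 -0.1496  0.4502] f [0.3 0.2 0.2] g 0.005
[ 1.43 -0.07 -1.    2.09 -0.3   0.77  2.19]
side handle_mid [(0.27, [334.5, 312.7])] [[258.8 210.8]]
side pad_top [(0.64, [275.9, 228.4])] [[276.  226.8]]
top handle_mid [(0.71, [226.4, 169.7])] [[228.6 170.2]]
top pad_top [(0.77, [200.9, 171.8])] [[203.4 170.9]]
```

View pics/top6.png

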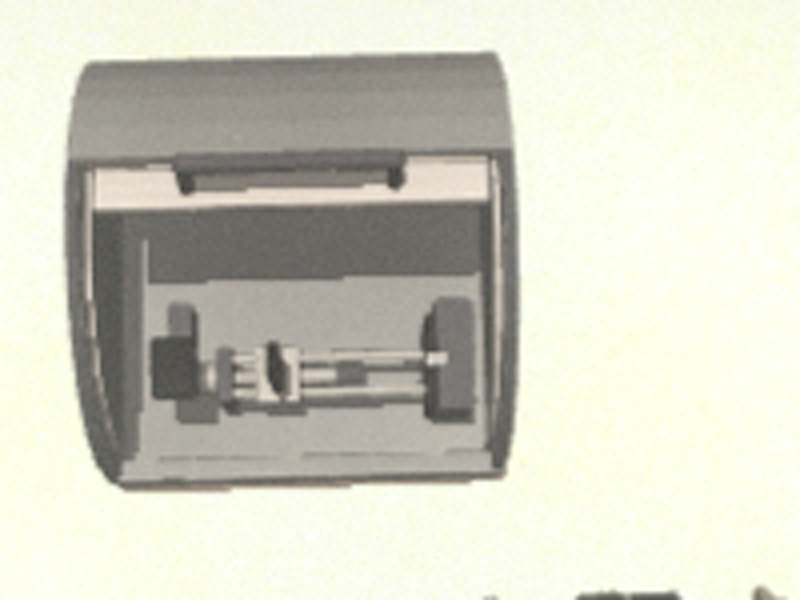

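View pics/side6.png

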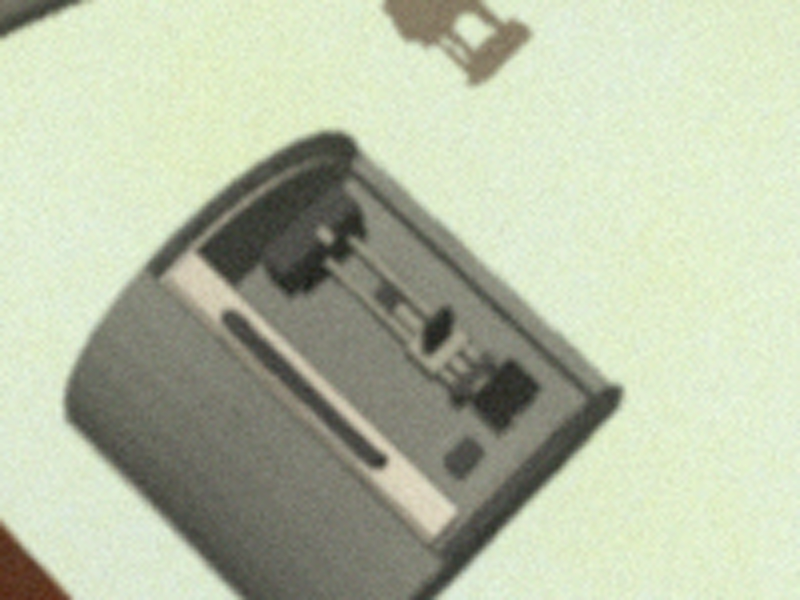

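Run:
```python
from h import *
R0=ori(1.1,'x');n=np.array([np.sin(1.1),0,np.cos(1.1)])
best=None
cur=np.array(sense()['q'])
for sg in(0,1):
    R=R0*Rn.from_euler('x',np.pi*sg);j=ik(tcp(np.array([-.098,.099,.15])+.019*n,R,TIP),R.as_quat())
    print(sg,None if j is None else np.round(j,2))
    if j is not None and (best is None or np.abs(j-cur).sum()<best[0]): best=(np.abs(j-cur).sum(),sg)
R=R0*Rn.from_euler('x',np.pi*best[1]);q=R.as_quat();np.save('R.npy',R.as_matrix())
T=lambda z:tcp(np.array([-.098,.099,z])+.019*n,R,TIP)
move_to(T(.17),q);st('above')
move_linear(T(.10),q,speed=.15);st('near')
for n_ in("side","top"):
    f=grab_frame(n_)
    x0,y0,w,h,k=((150,130,200,150,4) if n_=='side' else (160,80,200,150,4))
    f=cv2.convertScaleAbs(cv2.resize(f[y0:y0+h,x0:x0+w],None,fx=k,fy=k,interpolation=cv2.INTER_CUBIC),alpha=1.8)
    cv2.imwrite(f"pics/{n_}7.png",f[:,:,::-1])
```

```text
0 [ 0.09  0.33 -0.65  1.94  0.74  0.63 -1.02]
1 [ 0.2   0.36 -0.8   1.94  0.82  0.67  2.06]
above t 27.98 p [0.5416 0.151  0.3972] f [0.5 0.3 0.2] g 0.005
near t 28.6 p [0.5418 0.1519 0.3279] f [0.4 0.4 0.3] g 0.003
```

View pics/top7.png

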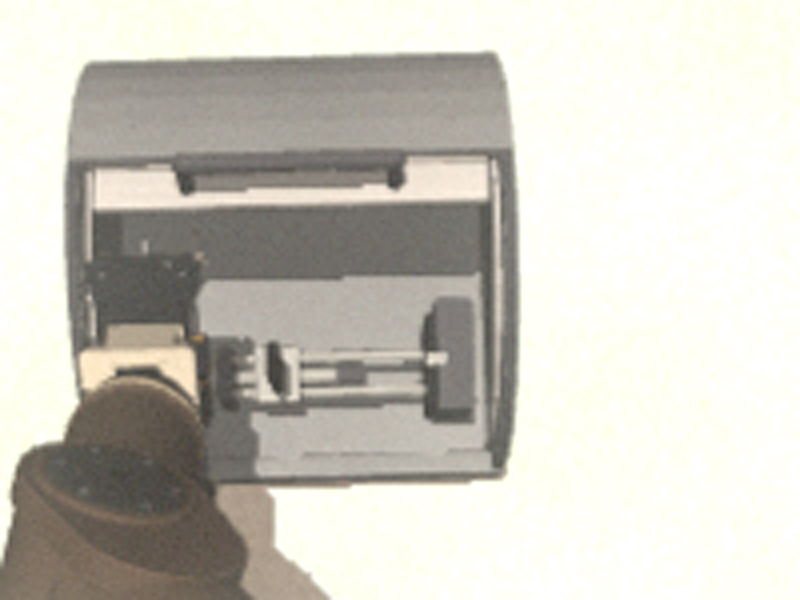

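View pics/side7.png

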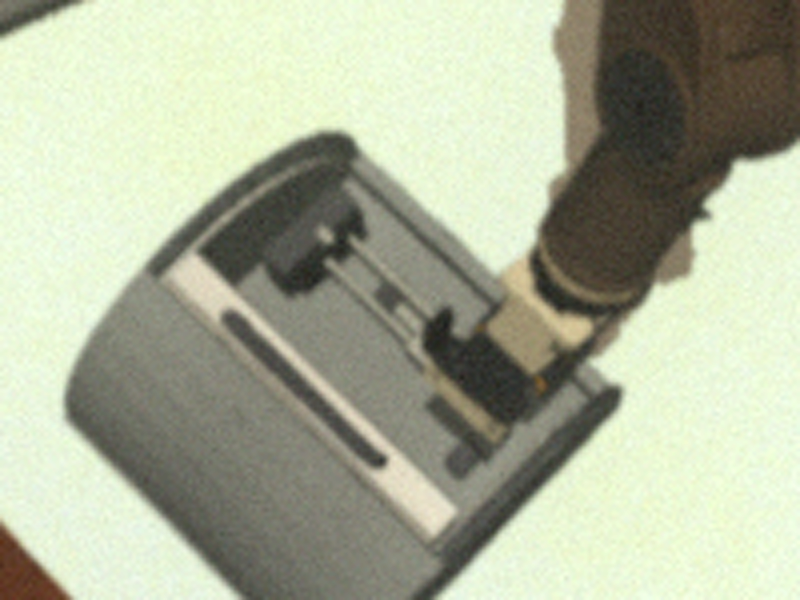

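Run:
```python
from h import *
n=np.array([np.sin(1.1),0,np.cos(1.1)]);R=Rn.from_matrix(np.load('R.npy'));q=R.as_quat()
T=lambda z:tcp(np.array([-.098,.094,z])+.019*n,R,TIP)
move_linear(T(.09),q,speed=.1);st()
f0=None
for z in(.084,.080,.077,.075,.073,.071,.0695,.068,.0665,.065):
    move_linear(T(z),q,speed=.05);s=st(z)
    if s['ft_force'][2]>25: break
grab_frame('top');print([(round(d['score'],2),np.round(d['point'],1)) for d in mark_of('top','handle_mid')[:2]])
```

```text
t 28.96 p [0.5416 0.1469 0.3176] f [-0.6  0.3 -0.4] g 0.003
0.084 t 29.23 p [0.5415 0.1475 0.3114] f [-1.1 -0.1  0.6] g 0.003
0.08 t 29.48 p [0.5415 0.1474 0.3071] f [ 0.3 -0.3 -1.1] g 0.004
0.077 t 29.73 p [0.5415 0.1474 0.3041] f [-0.5  0.1 -0.2] g 0.009
0.075 t 29.98 p [0.5415 0.1473 0.3021] f [-0.5  0.1  0.8] g 0.005
0.073 t 30.23 p [0.5415 0.1473 0.3001] f [ 0.3 -0.   1.3] g 0.005
0.071 t 30.48 p [0.5417 0.1475 0.2985] f [-0.2 -0.7  3.2] g 0.004
0.0695 t 30.73 p [0.5418 0.1476 0.2973] f [-2.1 -0.4  6.5] g 0.005
0.068 t 30.98 p [0.5417 0.1476 0.2959] f [-2.2 -0.4  7.3] g 0.001
0.0665 t 31.23 p [0.5418 0.1476 0.2944] f [-2.1 -1.1  6.5] g 0.004
0.065 t 31.48 p [0.5419 0.1475 0.2927] f [ 1.8 -0.1  3.6] g 0.004
[(0.52, array([244.1, 169.9])), (0.34, array([236.3, 193.4]))]
```

Run:
```python
from h import *
n=np.array([np.sin(1.1),0,np.cos(1.1)]);R=Rn.from_matrix(np.load('R.npy'));q=R.as_quat()
T=lambda z:tcp(np.array([-.098,.094,z])+.019*n,R,TIP)
move_linear(T(.17),q,speed=.15)
p=np.array(sense()['tool_pos']);move_linear(p+[-.12,-.1,.06],q,speed=.2)
move_to([.36,-.15,.45],ori(1.2).as_quat());st()
for n_ in("side","top"):
    f=grab_frame(n_);cv2.imwrite(f"pics/{n_}8.png",cv2.convertScaleAbs(cv2.resize(f,None,fx=1.5,fy=1.5,interpolation=cv2.INTER_CUBIC),alpha=1.5)[:,:,::-1])
    for nm in("handle_mid","bar_mid","pad_top","meter","flask","handset","pot"):
        print(n_,nm,[(round(d['score'],2),np.round(d['point'],1).tolist()) for d in mark_of(n_,nm)[:1]])
```

```text
Traceback (most recent call last):
bench.Unreachable: the arm cannot follow that straight line within its joint ranges
```

Run:
```python
from h import *
st()
R=Rn.from_matrix(np.load('R.npy'))
p=np.array(sense()['tool_pos'])
try: move_linear(p+[0,0,.05],R.as_quat(),speed=.2)
except Unreachable: print('no lift')
move_to([.36,-.15,.45],ori(1.2).as_quat());st()
for n_ in("side","top"):
    f=grab_frame(n_);cv2.imwrite(f"pics/{n_}8.png",cv2.convertScaleAbs(cv2.resize(f,None,fx=1.5,fy=1.5,interpolation=cv2.INTER_CUBIC),alpha=1.5)[:,:,::-1])
    for nm in("handle_mid","bar_mid","pad_top","meter","flask","handset","pot"):
        print(n_,nm,[(round(d['score'],2),np.round(d['point'],1).tolist()) for d in mark_of(n_,nm)[:1]])
```

```text
t 32.42 p [0.5411 0.1468 0.396 ] f [-0.5 -0.1  0. ] g 0.004
 t 34.15 p [ 0.3605 -0.1493  0.4497] f [ 0.1  0.7 -0.9] g 0.007
side handle_mid [(0.59, [250.0, 197.6])]
side bar_mid [(0.77, [222.5, 224.8])]
side pad_top [(0.54, [275.0, 225.9])]
side meter [(0.74, [152.6, 130.2])]
side flask [(0.91, [334.9, 313.5])]
side handset [(0.9, [203.7, 83.4])]
side pot [(0.57, [376.1, 248.0])]
top handle_mid [(0.79, [242.5, 170.2])]
top bar_mid [(0.88, [235.9, 120.9])]
top pad_top [(0.71, [201.9, 172.5])]
top meter [(0.67, [233.7, 195.0])]
top flask [(0.76, [117.3, 166.8])]
top handset [(0.72, [116.5, 165.9])]
top pot [(0.74, [123.4, 240.8])]
```

View pics/top8.png

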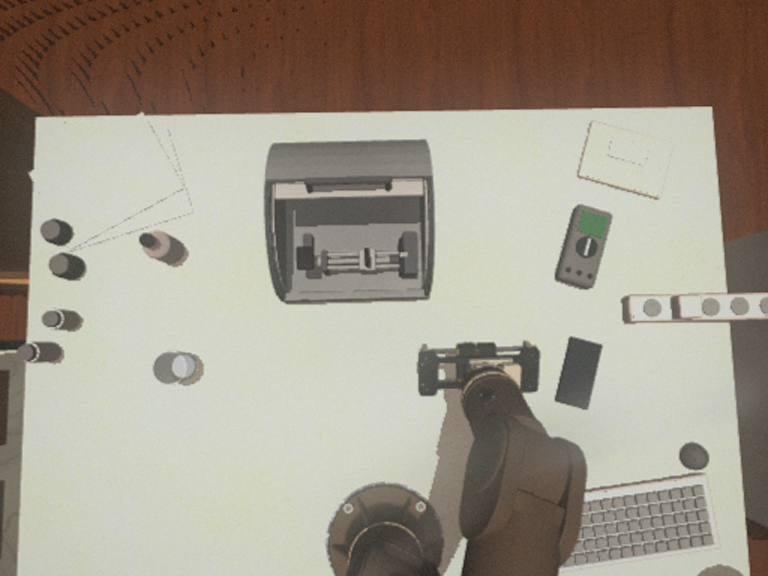

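View pics/side8.png

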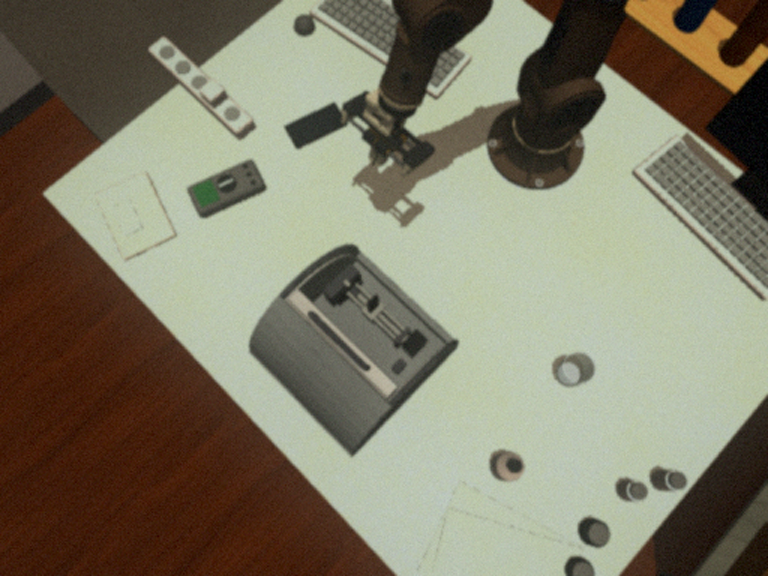

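Both pictures show the shutter open, with its bar at about (348,185) in the top view. The striker is back at rest with its handle at about (367,258), the pad is up, and the meter, handset, flask and pot stand where they started. The arm is clear of everything, so I'm handing in.

```bash
python3 -c "
from bench import *
close_job()"
```

```text
the job is handed in; nothing more can be done
```

The job is done and handed in at about 34 s of robot time, in the order asked.

- **Shutter:** I pushed the bar up from below with the closed fingertips, and it rolled on to the stop by itself. It was still fully open in the last pictures, with the bar at (236,121) in the top view (predicted (232,120)).
- **Striker:** I pinched the handle and drew it to about 0.055 m. When I eased back, the pull on the hand fell from 14 N to under 2 N. With the gripper well away, both pictures showed it still cocked.
- **Firing:** I pressed the trip pad with the closed fingertips, with at most about 7 N at the wrist. The force dropped as the striker let go. Both views then showed its handle back at the rest position and the pad up again.
- **Bystanders:** The meter, flask, handset and pot look unmoved in the before and after pictures.

**Checks that disagreed:**
- The networks mislabelled the meter and handset in the last top view, so I judged those two by eye and from the side view.
- The handle was about 2 mm to +y of where I had computed it, and the pad lower than computed by a few mm. The force readings covered both.
- One straight-line retreat was refused as out of reach. I used a joint-space move instead, with no contact force in the readings before or after it.

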